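# Clean down the brush washer: cup on the peg, strainer cassette out

## Task

Clean down the cork carver's brush washer: turn the blue rinse cup mouth down over the upright wooden peg of the drying stand, its rim resting on the white collar, and let go of it. Then squeeze the two orange side catches of the white strainer cassette together while it still sits in the washer, draw it straight up and out, and finish holding it, catches still squeezed, upright and still in the air with its underside at least 12 cm above the bench; do not put it down. Leave the jars, bottle, cork pieces and brush where they are.

Things in the scene. Friction and masses are not known exactly. Their poses are not given: they have to be found in the camera images.
- cup: Blue plastic rinse cup, straight round wall, 56 mm outside diameter, 85 mm long, wall 3 mm, floor 5 mm, about 70 g. Origin at the centre of its closed underside, z axis from there to the open mouth (mouth at z = +85 mm). At the start it lies on its side on the drip rack with its mouth roughly towards the robot, its axis about 44 mm above the bench.
- rack: Fixed drip rack on which the cup lies: green plate 110 x 56 x 8 mm with two steel rails along its x axis, rail tops 20 mm above the bench, outer faces of the rails 40 mm apart. Origin at the centre of its underside, on the bench; the lying cup's axis is parallel to its x axis.
- stand: Fixed drying stand. Origin at the centre of its underside, on the bench, z up. Steel foot 110 mm across, 8 mm high; white collar 88 mm across with its flat top 30 mm above the bench; upright wooden peg 22 mm in diameter from there to 95 mm, its top 10 mm tapered. With the cup properly inverted on it the rim rests on the collar and the cup's origin is 115 mm above the bench.
- peg_tip (a point): The top of the peg, on its axis, 95 mm above the bench.
- washer: Fixed grey brush washer, 110 mm (x) x 100 mm (y) x 50 mm high, with white strips on its top and a well in the middle in which the cassette sits. Origin at the centre of its underside, on the bench. Nothing but the cassette stands higher than 51 mm on it.
- cassette: White strainer cassette, 60 mm (x) x 44 mm (y) x 92 mm high, about 160 g. Origin at the centre of its underside, z up; seated in the washer the origin is 6 mm above the bench and the top 98 mm, so 48 mm stand above the washer. Orange spring catches in the middle of its +y and -y sides hook under the washer's ledge: it comes out, straight up, only with both pressed; play about 1.5 mm.
- catch_left_tab (a point): Centre of the outer face of the +y catch's press tab, 28 mm to +y of the cassette's middle and 67 mm above its origin (73 mm above the bench when seated). Tab 14 mm wide (along x), 34 mm high, it stands 6 mm proud of the cassette's side.
- catch_right_tab (a point): The same on the -y catch, at -28 mm.
- catch_left (a joint): Inward travel of the +y catch: 0 sprung out (latched), about 0.006 m when pressed flush with the cassette's side, stop at 0.008 m. Its barb is clear of the ledge beyond 0.0035 m. Spring: about 3 N to start, 5 N flush. Fingers wider than the tab then bear on the cassette's own white sides, 44 mm apart.
- catch_right (a joint): The same for the -y catch.
- glue_pot: White glue pot with a red lid, 70 mm across, 65 mm high, loose bystander. Origin at the centre of its underside.
- white_bottle: White bottle, 48 mm across, 85 mm high, loose bystander. Origin at the centre of its underside.
- glass_jar: Amber glass jar with a steel lid, 72 mm across, 80 mm high, loose bystander. Origin at the centre of its underside.
- cork_a: Flat piece of cork, 70 x 36 x 6 mm, loose bystander. Origin at the centre of its underside.
- cork_b: Flat piece of cork, 60 x 36 x 6 mm, loose bystander. Origin at the centre of its underside.
- brush: Brush lying on the bench near the robot, loose bystander.
Not all that is in view belongs to the job. Several things look just like the stand: the one meant starts farthest to the robot's right. What is shaped like the cassette but yellow is not meant.

How it is judged:
By the outcome, as a careful person would: the job done as asked, in the order asked, and still so for the second after the job is handed in, while the arm keeps its last pose, push and grip.
It also fails if it takes over 53 s, if anything falls off the work surface, if the arm or the gripper's body presses on something with over 40 N, if the wrist force passes 120 N, or if a joint passes its speed limit or range.

## Robot

A 6-joint arm with a two-finger parallel gripper is mounted at the origin on the work surface. World frame = base frame: x ahead of the robot, y to its left, z up, the work surface at z = 0. Lengths are in m, angles in rad, forces in N, time in s.
With the tool pointing down it reaches from about 0.375 to 0.9 m from the base axis. Payload 3.1 kg.
Tool frame: the origin (TCP) lies at the very end of the fingers, on their centre line; the grasp point (between the pads) lies 19 mm behind it (grip_depth is the distance from the TCP to the grasp point, in m); z points along the fingers, y is the line along which they close (so a half turn about z gives the same grasp; the last joint's range is limited). The gripper opens to 85 mm and grips with 20 to 120 N. Pads are 22 mm wide; open, the fingers measure 114 mm over their backs; the gripper's body (76 mm by 85 mm) begins 54 mm behind the grasp point. The pads swing forward as they close: fully open they stand 13 mm farther back than shut.
Start: joints at [-1.331, 0.527, 1.433, -0, 1.181, -0.178], TCP at [0.254, -0.571, 0.231] pointing down, gripper open.
Joint ranges: [-3.08, 3.08], [-0.75, 2.2], [0.22, 2.44], [-1.43, 4.57], [0, 2.65], [-2.85, 2.85]. Speed limits (rad/s): [2.79, 2.79, 3.14, 3.14, 3.14, 3.14].

## Interface

Orientations are given as a unit quaternion [x, y, z, w].
In Python, from station import * gives the robot as it stands.
- The arm moves only by the tool apply_moves, never from a script. Its argument "plan" is a list of rows, each a list of 7 numbers: the shift along the tool's x, y, z in m, then the turn, a rotation vector about the tool's x, y, z in rad, then the gripper command: -1 is fully open, 1 is shut, values between are in proportion. In form: [[dx, dy, dz, wx, wy, wz, jaw], ...]. A call has 1 to 8 rows; each row shifts and turns the commanded pose from where the row before left it, along the tool's axes as they then stand; what a row does not reach is not made up. A row lasts 1/8 s, in which the tool goes at most 62.5 mm and 10.7 degrees, less where a joint would pass 70% of its speed; a pose out of reach is approached as far as the arm can. A call is refused whole if a number of a shift passes 0.0625 or a number of a turn 0.188, either way. A call with a gripper value outside its range is refused whole. The fingers move at their own pace and stop on an object; "force" is the grip in N (left out, the last holds). Time passes only in rows, so rows that do not move let the fingers close. It gives the time, the measured TCP pose, the force, the opening and the grip force at its end, in the units of the state.
- sense(): the state, without advancing time (a new reading comes with each control period).
- snapshot(name): name is "side" or "top" or "wrist"; returns the picture (400x640x3 uint8, red, green, blue); there is no depth.
- calibration(name): a dict with "camera_matrix" (3x3 intrinsics, pixels), "R" (3x3) and "t" (3): a world point X has camera coordinates R X + t; the wrist camera has in their place "mount" (4x4, takes a point from camera to tool coordinates, whose origin is the TCP and whose axes are the flange's). Camera axes: x right, y down, z forward; pixel columns grow to the right and rows downward; lengths in m; the calibration is good to about 2 mm. A picture is of the moment at which its call begins: read the wrist's pose just before it. calibration takes no time and is no camera call.
- sign_off(): hands the job in; it is judged then, once.
The state is a dict: "t": time; "q": joint angles; "qd": joint speeds; "tau": joint torques, N m; "tcp_pos": TCP position; "tool_rot": TCP orientation; "force": force on the tool from outside, world axes, zero at the start; "ft_torque": the same for the moment, N m; "finger_gap": opening from 0.0 (shut) to 1.0 (fully open); "gripper_force": force on a finger pad.
Only numpy, scipy, OpenCV 4.12 (cv2) and the standard library are available. Lean on these libraries where they do the work, as an engineer would, in place of code of your own. Each camera call takes 0.05 s, during which the arm holds its last target. There are 200 camera calls.

## Working session

There is one attempt and no reset: what is moved stays moved. The work goes in short steps, Python scripts to look and compute and a tool call to move; the robot and the scene stay as the last step left them, time stands still between calls to the robot, and variables do not carry over. Pictures are saved under pics/ and viewed, at most 10 in all, crops included, and the job is handed in when it is done.

Besides the shell and the picture viewer there is one more tool, called after "Request:" by a JSON object that holds its "op" and its "data". apply_moves: Moves the arm, as the interface text tells. Its arguments: {"type":"object","properties":{"plan":{"type":"array"},"force":{"type":"number"}},"required":["plan"]}

```bash
mkdir -p pics; ls; python3 - <<'E'
from station import *
import cv2, numpy as np
for n in ("side","top"):
    im=snapshot(n); cv2.imwrite(f"pics/{n}0.png",im[:,:,::-1])
    c=calibration(n); print(n,c["camera_matrix"],c["R"],c["t"], -c["R"].T@c["t"])
print(calibration("wrist"))
s=sense(); print(s)
E
```

```text
pics
side [[481.73132647   0.         310.09776378]
 [  0.         481.73132647 195.57420865]
 [  0.           0.           1.        ]] [[-0.99652345 -0.08164135 -0.01660413]
 [-0.04070751  0.65103295 -0.75795712]
 [ 0.07269048 -0.75464613 -0.65209302]] [0.53245795 0.09498244 1.09893004] [0.45459158 0.8109372  0.79743823]
top [[401.93357752   0.         322.45145784]
 [  0.         401.93357752 205.47178793]
 [  0.           0.           1.        ]] [[-4.07659936e-03 -9.99991681e-01  1.41007445e-04]
 [-9.97443768e-01  4.05615282e-03 -7.13405663e-02]
 [ 7.13394008e-02 -4.31473904e-04 -9.97452006e-01]] [-0.00861053  0.53823985  1.09400874] [ 0.45878295 -0.01032161  1.12962076]
{'camera_matrix': array([[277.45882436,   0.        , 322.0561742 ],
       [  0.        , 277.45882436, 201.91995848],
       [  0.        ,   0.        ,   1.        ]]), 'mount': array([[-5.38158895e-04, -9.44498643e-01, -3.28514876e-01,
         8.53913911e-02],
       [ 9.99999752e-01, -6.57771908e-04,  2.52974584e-04,
         7.27513897e-04],
       [-4.55022008e-04, -3.28514658e-01,  9.44498763e-01,
        -1.43925690e-01],
       [ 0.00000000e+00,  0.00000000e+00,  0.00000000e+00,
         1.00000000e+00]])}
{'t': 0.1, 'q': array([-1.33146206e+00,  5.28401114e-01,  1.43375911e+00,  9.05677869e-06,
        1.18143286e+00, -1.78479057e-01]), 'qd': array([ 0.0001187 , -0.00028816, -0.00184793, -0.00053917,  0.00074974,
        0.00235762]), 'tau': array([ 4.13123803e-05, -4.43304133e+01, -1.78586251e+01, -2.84118660e-04,
        3.86785759e-03, -1.05064416e-06]), 'tcp_pos': array([ 0.25348766, -0.57058168,  0.23041913]), 'tool_rot': array([ 9.78258116e-01,  2.07388666e-01, -2.62437164e-05, -9.99881074e-04]), 'force': array([ 0.15235027,  1.22612776, -0.07389151]), 'ft_torque': array([ 0.01111247, -0.0054119 ,  0.00503931]), 'gripper_force': 0.0, 'finger_gap': 0.9977389661281113}
```

View pics/top0.png

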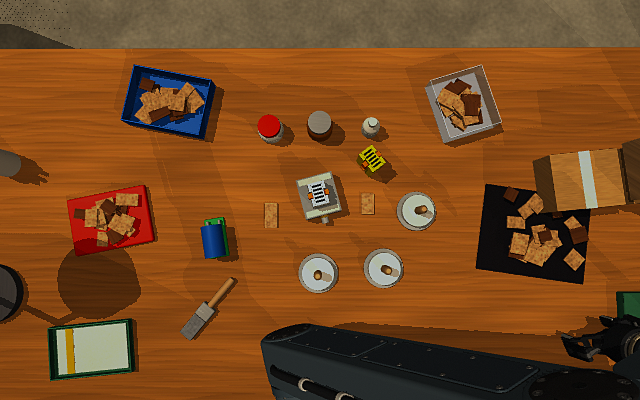

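View pics/side0.png

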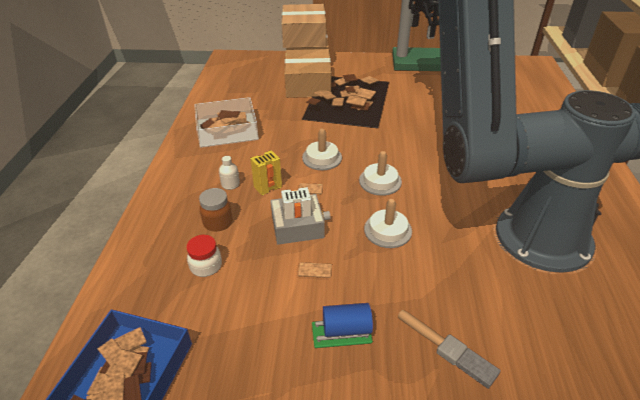

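The top view shows three stand look-alikes, at (318,273), (383,268) and (416,211). The one farthest to the robot's right (-y is image right) is (416,211). The blue cup lies at (215,240) with its mouth down-image, and the white cassette is at (319,192). The yellow look-alike is at (371,158). Next I measure these and confirm them in a crop.

```bash
cat > h.py <<'E'
import cv2, numpy as np
from station import *
from scipy.spatial.transform import Rotation as Ro
def cam(n, s=None):
    c=calibration(n); K=np.array(c["camera_matrix"])
    if n=="wrist":
        T=np.eye(4); T[:3,:3]=Ro.from_quat(s["tool_rot"]).as_matrix(); T[:3,3]=s["tcp_pos"]
        M=T@np.array(c["mount"]); R=M[:3,:3].T; t=-R@M[:3,3]
    else: R=np.array(c["R"]); t=np.array(c["t"])
    return K,R,t
def plane(C,uv,z):
    K,R,t=C; uv=np.atleast_2d(uv).astype(float)
    d=(np.linalg.inv(K)@np.c_[uv,np.ones(len(uv))].T).T@R; o=-R.T@t
    return o+d*((z-o[2])/d[:,2])[:,None]
def proj(C,X):
    K,R,t=C; p=(K@(R@np.atleast_2d(X).T+t[:,None])).T; return p[:,:2]/p[:,2:]
def tri(C1,u1,C2,u2):
    A=[];b=[]
    for C,u in((C1,u1),(C2,u2)):
        o=-C[1].T@C[2]; d=C[1].T@np.linalg.inv(C[0])@np.r_[u,1]; d/=np.linalg.norm(d)
        P=np.eye(3)-np.outer(d,d);A.append(P);b.append(P@o)
    return np.linalg.lstsq(np.vstack(A),np.hstack(b),rcond=None)[0]
def blobs(im,lo,hi,box=None,amin=20):
    hsv=cv2.cvtColor(im,cv2.COLOR_RGB2HSV); m=cv2.inRange(hsv,np.array(lo),np.array(hi))
    if box: k=np.zeros_like(m); x0,y0,x1,y1=box; k[y0:y1,x0:x1]=1; m=m*k
    cs=cv2.findContours(m,cv2.RETR_EXTERNAL,cv2.CHAIN_APPROX_NONE)[0]
    return sorted([c for c in cs if cv2.contourArea(c)>=amin],key=cv2.contourArea)[::-1]
E
python3 - <<'E'
from h import *
T=cv2.imread("pics/top0.png")[:,:,::-1].copy(); S=cv2.imread("pics/side0.png")[:,:,::-1].copy()
CT,CS=cam("top"),cam("side")
print("collars")
for c in blobs(T,(0,0,165),(180,70,255),(280,180,450,300),150):
    e=cv2.fitEllipse(cv2.convexHull(c)); P=plane(CT,e[0],.03)[0]; print(np.round(e[0],1),np.round(e[1],1),P.round(3), cv2.contourArea(c), "pegtip px",proj(CT,[P[0],P[1],.095]).round(0), "side",proj(CS,[P[0],P[1],.095]).round(0))
print("cup")
c=blobs(T,(100,120,40),(130,255,255),(180,200,250,280))[0]; r=cv2.minAreaRect(c); bp=cv2.boxPoints(r); print(r); print(plane(CT,bp,.05).round(3))
c=blobs(S,(100,120,40),(130,255,255),(300,290,390,350))[0]; r2=cv2.minAreaRect(c); print(r2)
print("cup tri",tri(CT,r[0],CS,r2[0]))
print("orange")
for im,C,b in((T,CT,(285,165,350,230)),(S,CS,(265,180,335,245))):
    for c in blobs(im,(3,150,120),(16,255,255),b,4):
        m=c.reshape(-1,2).mean(0); print(m.round(1),cv2.contourArea(c),plane(C,m,.085).round(3))
a=cv2.resize(T[155:300,285:450],None,fx=4,fy=4,interpolation=cv2.INTER_CUBIC)[:580,:]
cv2.imwrite("pics/crop1.png",a[:,:,::-1])
E
```

```text
collars
[317.5 273.6] [31.5 31.8] [0.352 0.003 0.03 ] 756.5 pegtip px [[317. 276.]] side [[392. 201.]]
[384.2 268.5] [31.4 31.7] [ 0.365 -0.178  0.03 ] 578.5 pegtip px [[388. 271.]] side [[383. 152.]]
[417.7 210.2] [30.8 31.4] [ 0.524 -0.272  0.03 ] 538.0 pegtip px [[424. 209.]] side [[322. 130.]]
[313.4 189.2] [25.5 40.2] [0.583 0.014 0.03 ] 256.5 pegtip px [[313. 186.]] side [[287. 199.]]
cup
((212.68991088867188, 240.6570281982422), (32.05752182006836, 20.736635208129883), 81.57302856445312)
[[0.481 0.318 0.05 ]
 [0.489 0.263 0.05 ]
 [0.405 0.249 0.05 ]
 [0.397 0.304 0.05 ]]
((347.5352783203125, 319.4588317871094), (29.22136688232422, 47.475135803222656), 85.60128784179688)
cup tri [0.44190954 0.28462357 0.04524236]
orange
[318.7 197.5] 1924.5 [[ 0.554 -0.001  0.085]]
[326.3 191.1] 11.5 [[ 0.571 -0.021  0.085]]
[309.8 195.4] 10.5 [[0.56  0.022 0.085]]
[301.1 212.1] 1341.0 [[0.549 0.043 0.085]]
[297.4 209.9] 67.0 [[0.558 0.036 0.085]]
[270.5 182.8] 30.5 [[ 0.63  -0.054  0.085]]
```

View pics/crop1.png

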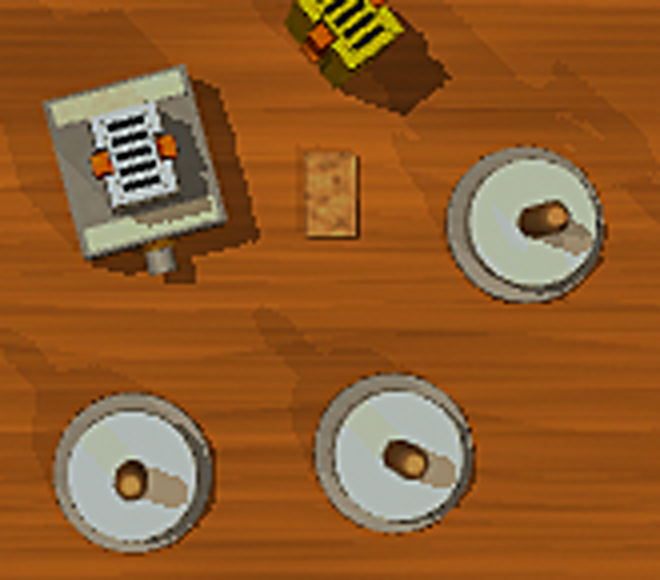

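The crop confirms the target stand at (418,210). Its peg tip is at about (424,209), as predicted, and the peg is clear. The washer with the white cassette is at crop (135,160), its orange catches at crop (102,163) and (167,147). The yellow one is a decoy.

I now write a row planner that converts waypoints into tool-axis rows.

```bash
cat >> h.py <<'E'
def down(az,tilt=0,pitch_az=None):
    """tool x at azimuth az (deg) tool down, then turned by tilt deg about tool y"""
    a=np.radians(az); x=np.array([np.cos(a),np.sin(a),0]); z=np.array([0,0,-1.]); y=np.cross(z,x)
    return Ro.from_matrix(np.c_[x,y,z])*Ro.from_rotvec([0,np.radians(tilt),0])
def rows(start,wps,jaw):
    """start=(p,Ro); wps=[(p,Ro,n)]"""
    p,R=np.array(start[0],float),start[1]
    for q,Q,n in wps:
        dp=(np.array(q)-p)/n; w=(R.inv()*Q).as_rotvec()/n
        for i in range(n):
            print([float(v) for v in np.r_[R.inv().apply(dp).round(4),w.round(3),jaw]],end=",\n"); R=R*Ro.from_rotvec(w)
        p=np.array(q,float); R=Q
        print('--')
def now():
    s=sense(); return s["tcp_pos"],Ro.from_quat(s["tool_rot"])
def log():
    import json
    s=sense(); open("log.txt","a").write(json.dumps([list(s["q"]),list(s["tcp_pos"]),list(s["tool_rot"])])+"\n"); print("t",s["t"],"q",s["q"].round(3),"p",s["tcp_pos"].round(4),"x",Ro.from_quat(s["tool_rot"]).as_matrix()[:,0].round(3),"z",Ro.from_quat(s["tool_rot"]).as_matrix()[:,2].round(3),"gap",round(s["finger_gap"],3),"F",s["force"].round(1),s["gripper_force"])
E
python3 - <<'E'
from h import *
log(); rows(now(),[((.5,-.25,.29),down(16),7),((.47,.27,.29),down(9.1),9)],-1)
E
```

```text
t 0.1 q [-1.331  0.528  1.434  0.     1.181 -0.178] p [ 0.2535 -0.5706  0.2304] x [0.914 0.406 0.   ] z [-0.     0.002 -1.   ] gap 0.998 F [ 0.2  1.2 -0.1] 0.0
[0.0508, -0.0276, -0.0084, -0.0, -0.0, 0.02, -1.0],
[0.0502, -0.0286, -0.0084, -0.0, -0.0, 0.02, -1.0],
[0.0496, -0.0296, -0.0085, -0.0, -0.0, 0.02, -1.0],
[0.049, -0.0305, -0.0085, -0.0, -0.0, 0.02, -1.0],
[0.0484, -0.0315, -0.0085, -0.0, -0.0, 0.02, -1.0],
[0.0478, -0.0325, -0.0085, -0.0, -0.0, 0.02, -1.0],
[0.0471, -0.0334, -0.0085, -0.0, -0.0, 0.02, -1.0],
--
[0.0127, -0.0565, 0.0, 0.0, 0.0, 0.013, -1.0],
[0.012, -0.0566, 0.0, 0.0, 0.0, 0.013, -1.0],
[0.0112, -0.0568, 0.0, 0.0, 0.0, 0.013, -1.0],
[0.0104, -0.0569, 0.0, 0.0, 0.0, 0.013, -1.0],
[0.0097, -0.0571, 0.0, 0.0, 0.0, 0.013, -1.0],
[0.0089, -0.0572, 0.0, 0.0, 0.0, 0.013, -1.0],
[0.0082, -0.0573, 0.0, 0.0, 0.0, 0.013, -1.0],
[0.0074, -0.0574, 0.0, 0.0, 0.0, 0.013, -1.0],
[0.0066, -0.0575, 0.0, 0.0, 0.0, 0.013, -1.0],
--
```

Request:
{"op": "apply_moves", "data": {"plan": [[0.051, -0.028, -0.0085, 0, 0, 0.02, -1], [0.05, -0.029, -0.0085, 0, 0, 0.02, -1], [0.05, -0.03, -0.0085, 0, 0, 0.02, -1], [0.049, -0.0305, -0.0085, 0, 0, 0.02, -1], [0.048, -0.0315, -0.0085, 0, 0, 0.02, -1], [0.048, -0.0325, -0.0085, 0, 0, 0.02, -1], [0.047, -0.0335, -0.0085, 0, 0, 0.02, -1]]}}

```text
t: 0.98
tcp_pos: [0.5005, -0.2477, 0.2908]
tool_rot: [0.99, 0.138, -0.0, -0.0]
force: [0.8, -1.6, -0.3]
finger_gap: 0.997
gripper_force: 0.0
```

```bash
python3 -c "
from h import *
log()"
```

```text
t 0.975 q [-0.66   0.372  1.528 -0.     1.242  0.634] p [ 0.5005 -0.2477  0.2908] x [ 0.962  0.274 -0.   ] z [-0.  0. -1.] gap 0.997 F [ 0.8 -1.6 -0.3] 0.0
```

Request:
{"op": "apply_moves", "data": {"plan": [[0.013, -0.0565, 0, 0, 0, 0.013, -1], [0.012, -0.0565, 0, 0, 0, 0.013, -1], [0.011, -0.057, 0, 0, 0, 0.013, -1], [0.0105, -0.057, 0, 0, 0, 0.013, -1], [0.0095, -0.057, 0, 0, 0, 0.013, -1], [0.009, -0.057, 0, 0, 0, 0.013, -1], [0.008, -0.0575, 0, 0, 0, 0.013, -1], [0.0075, -0.0575, 0, 0, 0, 0.013, -1]]}}

```text
t: 1.98
tcp_pos: [0.4725, 0.2148, 0.2906]
tool_rot: [0.996, 0.087, -0.0, 0.0]
force: [1.1, -0.1, 0.6]
finger_gap: 1.002
gripper_force: 0.0
```

```bash
python3 -c "
from h import *
log()"
```

```text
t 1.975 q [ 0.211  0.314  1.621 -0.     1.207  1.609] p [0.4725 0.2148 0.2906] x [ 0.985  0.172 -0.   ] z [-0. -0. -1.] gap 1.002 F [ 1.1 -0.1  0.6] 0.0
```

Request:
{"op": "apply_moves", "data": {"plan": [[0.0065, -0.0575, 0, 0, 0, 0.013, -1], [0, 0, 0, 0, 0, 0, -1]]}}

```text
t: 2.22
tcp_pos: [0.4684, 0.2744, 0.2903]
tool_rot: [0.997, 0.083, -0.0, -0.0]
force: [-0.4, -1.1, -1.1]
finger_gap: 1.002
gripper_force: 0.0
```

```bash
python3 - <<'E'
from h import *
log(); s=sense(); im=snapshot("wrist"); cv2.imwrite("pics/w1.png",im[:,:,::-1])
C=cam("wrist",s)
for c in blobs(im,(100,120,40),(130,255,255),None,500)[:2]:
    r=cv2.minAreaRect(c); print(r); print(plane(C,cv2.boxPoints(r),.044).round(4))
for e in [(.485,.290,.044),(.401,.277,.044)]: print(proj(C,e))
E
```

```text
t 2.225 q [3.230e-01 3.490e-01 1.566e+00 1.000e-03 1.227e+00 1.727e+00] p [0.4684 0.2744 0.2903] x [ 0.986  0.166 -0.   ] z [-0.001  0.001 -1.   ] gap 1.002 F [-0.4 -1.1 -1.1] 0.0
((311.5, 185.5), (65.0, 37.0), 90.0)
[[0.4839 0.3178 0.044 ]
 [0.4925 0.2666 0.044 ]
 [0.3954 0.2494 0.044 ]
 [0.3861 0.3048 0.044 ]]
[[312.70728138 155.47735594]]
[[312.60959047 211.80701849]]
```

View pics/w1.png

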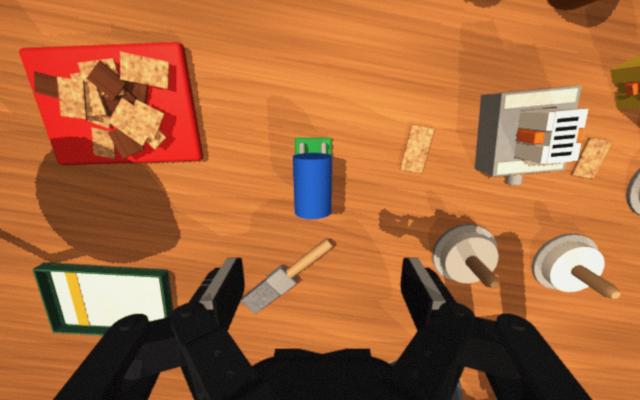

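The wrist view shows the cup at (312,185) with its axis upright in the picture, so it is parallel to tool x at about 9.5°. Its mouth faces the robot, and this agrees with the estimate of centre (0.442, 0.285). I'll grip it with the tool tilted 45° back, so that after a 90° turn the tool points 45° forward and down. First the tilt and pre-grasp.

```bash
python3 - <<'E'
from h import *
u=np.array([np.cos(np.radians(9.4)),np.sin(np.radians(9.4)),0]); g=np.array([.442,.2846,.044])+.0125*u
Q=down(9.4,-45); z=Q.as_matrix()[:,2]; tcp=g+.025*z; print(z,tcp)
rows(now(),[(tcp-.12*z,Q,6),(tcp,Q,4)],-1)
E
```

```text
[-0.69761187 -0.1154889  -0.70710678] [0.43689186 0.28375435 0.02632233]
[0.0093, -0.0028, 0.0298, 0.0, -0.131, 0.0, -1.0],
[0.0131, -0.0028, 0.0284, 0.0, -0.131, 0.0, -1.0],
[0.0167, -0.0028, 0.0264, 0.0, -0.131, 0.0, -1.0],
[0.02, -0.0027, 0.024, 0.0, -0.131, 0.0, -1.0],
[0.0229, -0.0027, 0.0212, 0.0, -0.131, 0.0, -1.0],
[0.0255, -0.0027, 0.0181, 0.0, -0.131, 0.0, -1.0],
--
[0.0, -0.0, 0.03, 0.0, 0.0, 0.0, -1.0],
[0.0, -0.0, 0.03, 0.0, 0.0, 0.0, -1.0],
[0.0, -0.0, 0.03, 0.0, 0.0, 0.0, -1.0],
[0.0, -0.0, 0.03, 0.0, 0.0, 0.0, -1.0],
--
```

Request:
{"op": "apply_moves", "data": {"plan": [[0.009, -0.003, 0.03, 0, -0.131, 0, -1], [0.013, -0.003, 0.0285, 0, -0.131, 0, -1], [0.0165, -0.003, 0.0265, 0, -0.131, 0, -1], [0.02, -0.0025, 0.024, 0, -0.131, 0, -1], [0.023, -0.0025, 0.021, 0, -0.131, 0, -1], [0.0255, -0.0025, 0.018, 0, -0.131, 0, -1], [0, 0, 0, 0, 0, 0, -1]]}}

```text
t: 3.15
tcp_pos: [0.5196, 0.2929, 0.1031]
tool_rot: [0.918, 0.072, -0.388, 0.032]
force: [0.1, 0.0, -0.4]
finger_gap: 1.0
gripper_force: 0.0
```

```bash
python3 - <<'E'
from h import *
log()
u=np.array([np.cos(np.radians(9.4)),np.sin(np.radians(9.4)),0]); g=np.array([.442,.2846,.044])+.0125*u
Q=down(9.4,-45); z=Q.as_matrix()[:,2]; tcp=g+.025*z
p,R=now(); print("to go in tool axes",R.inv().apply(tcp-p).round(4))
s=sense(); im=snapshot("wrist"); C=cam("wrist",s)
c=blobs(im,(100,120,40),(130,255,255),None,800)[0]; r=cv2.minAreaRect(c); print(r, "pred axis ends",proj(C,[g+.03*u,g-.055*u]).round(1))
# fit FK: q -> tcp
import json
from scipy.optimize import least_squares
D=[json.loads(l) for l in open("log.txt")]
def fk(P,q):
    d1,a1,L2,a3,L3,L6,lat=P; q1,q2,q3,q4,q5,q6=q
    Rz=lambda a:Ro.from_rotvec([0,0,a]); Ry=lambda a:Ro.from_rotvec([0,a,0])
    A=Rz(q1)*Ry(q2); B=A*Ry(q3); W=B*Rz(q4)*Ry(q5); 
    p=Rz(q1).apply([a1,lat,d1])+A.apply([0,0,L2])+B.apply([a3,0,L3])+W.apply([0,0,L6]); return p,W*Rz(q6)
def res(P):
    return np.hstack([(fk(P,d[0])[0]-d[1]) for d in D]+[1e-3*(np.array(P)-[.3,0,.4,0,.4,.25,.11])])
o=least_squares(res,[.3,0,.4,0,.4,.25,.11]); print(o.x.round(3),np.abs(o.fun).max())
for d in D: print((fk(o.x,d[0])[1].inv()*Ro.from_quat(d[2])).as_rotvec().round(3))
E
```

```text
t 3.15 q [0.282 1.003 1.043 0.092 1.891 1.688] p [0.5196 0.2929 0.1031] x [ 0.688  0.108 -0.717] z [-0.708 -0.114 -0.697] gap 1.0 F [ 0.1  0.  -0.4] 0.0
to go in tool axes [-0.0028 -0.0041  0.1131]
((316.5, 210.0), (88.0, 67.0), 90.0) pred axis ends [[315.9 194.2]
 [318.  229.6]]
[ 0.274 -0.     0.588  0.114  0.392  0.297  0.111] 0.00018797344301151554
[-0.     0.     1.571]
[0.    0.    1.571]
[0.    0.    1.571]
[0.    0.    1.571]
[-0.     0.     1.571]
```

```bash
cat >> h.py <<'E'
from scipy.optimize import least_squares
FP=[.274,0,.588,.114,.392,.297,.111]
def fk(P,q):
    d1,a1,L2,a3,L3,L6,lat=P; q1,q2,q3,q4,q5,q6=q
    Rz=lambda a:Ro.from_rotvec([0,0,a]); Ry=lambda a:Ro.from_rotvec([0,a,0])
    A=Rz(q1)*Ry(q2); B=A*Ry(q3); W=B*Rz(q4)*Ry(q5)
    e=Rz(q1).apply([a1,lat,d1])+A.apply([0,0,L2]); w=e+B.apply([a3,0,L3])
    return w+W.apply([0,0,L6]),W*Rz(q6+np.pi/2),e,w
LO=np.array([-3.08,-.75,.22,-1.43,0,-2.85]);HI=np.array([3.08,2.2,2.44,4.57,2.65,2.85])
def ik(p,Q,seeds):
    out=[]
    for q0 in seeds:
        f=lambda q:(lambda r:np.r_[r[0]-p,.3*(r[1].inv()*Q).as_rotvec()])(fk(FP,q))
        o=least_squares(f,np.clip(q0,LO+.01,HI-.01),bounds=(LO,HI))
        if np.abs(o.fun).max()<1e-3 and not any(np.allclose(o.x,x,atol=.05) for x in out): out.append(o.x)
    return out
E
python3 - <<'E'
from h import *
base=[-.6,.6,1.8,0,.5,1.6]
seeds=[base,[-.6,.6,1.8,1.2,1,.5],[-.6,.6,1.8,-1.2,1,2.5],[-.6,.6,1.8,3.1,.5,-1.5],[-.4,1,1.2,1.5,1,1.],[-.6,.6,1.8,2.2,1,-.5]]
for tau in (45,60,35):
  for az in (-80,-50,-28,0,30,60,90):
    Q=down(az,90-tau); z=Q.as_matrix()[:,2]; p=np.array([.524,-.272,.085])+.025*z
    for x in ik(p,Q,seeds): print(tau,az,"z",z.round(2),x.round(2),"wrist",fk(FP,x)[3].round(2))
E
```

```text
45 -50 z [ 0.45 -0.54 -0.71] [-0.57  0.8   2.1   3.55  0.56 -1.71] wrist [ 0.4  -0.12  0.28]
45 -28 z [ 0.62 -0.33 -0.71] [-0.76  0.8   2.16  2.81  0.61 -1.48] wrist [ 0.35 -0.18  0.28]
45 0 z [ 0.71  0.   -0.71] [-0.95  0.8   2.08  1.92  0.66 -1.21] wrist [ 0.33 -0.27  0.28]
45 30 z [ 0.61  0.35 -0.71] [-1.02  0.81  1.86  1.17  0.88 -0.95] wrist [ 0.36 -0.37  0.28]
45 60 z [ 0.35  0.61 -0.71] [-0.98  0.87  1.6   0.75  1.2  -0.93] wrist [ 0.43 -0.44  0.28]
45 90 z [ 0.    0.71 -0.71] [-0.88  0.94  1.36  0.47  1.51 -1.08] wrist [ 0.52 -0.46  0.28]
60 -50 z [ 0.32 -0.38 -0.87] [-0.61  0.7   1.97  4.39  0.14 -2.59] wrist [ 0.44 -0.17  0.32]
60 -28 z [ 0.44 -0.23 -0.87] [-0.72  0.7   2.01  2.15  0.14 -0.78] wrist [ 0.4  -0.21  0.32]
60 0 z [ 0.5   0.   -0.87] [-0.85  0.71  1.96  1.3   0.4  -0.48] wrist [ 0.39 -0.27  0.32]
60 30 z [ 0.43  0.25 -0.87] [-0.91  0.74  1.82  0.86  0.71 -0.56] wrist [ 0.41 -0.34  0.32]
60 60 z [ 0.25  0.43 -0.87] [-0.89  0.79  1.63  0.58  1.01 -0.76] wrist [ 0.46 -0.39  0.32]
60 90 z [ 0.    0.5  -0.87] [-0.83  0.84  1.46  0.36  1.27 -1.01] wrist [ 0.52 -0.41  0.32]
35 -80 z [ 0.14 -0.81 -0.57] [-0.34  0.88  1.92  4.45  0.83 -1.97] wrist [ 0.49 -0.05  0.24]
35 -50 z [ 0.53 -0.63 -0.57] [-0.55  0.9   2.16  3.49  0.88 -1.61] wrist [ 0.38 -0.1   0.24]
35 -28 z [ 0.72 -0.38 -0.57] [-0.78  0.92  2.23  2.85  0.96 -1.57] wrist [ 0.33 -0.17  0.24]
35 0 z [ 0.82  0.   -0.57] [-1.01  0.89  2.13  2.05  0.9  -1.44] wrist [ 0.3  -0.27  0.24]
35 30 z [ 0.71  0.41 -0.57] [-1.08  0.88  1.88  1.29  1.02 -1.12] wrist [ 0.33 -0.38  0.24]
35 60 z [ 0.41  0.71 -0.57] [-1.02  0.93  1.58  0.83  1.34 -1.01] wrist [ 0.41 -0.46  0.24]
35 90 z [ 0.    0.82 -0.57] [-0.91  1.01  1.3   0.53  1.67 -1.1 ] wrist [ 0.52 -0.49  0.24]
```

The placement is feasible at 45° with tool azimuth about 60–75°, well away from singularities. Now the cup grasp.

Request:
{"op": "apply_moves", "data": {"plan": [[-0.0007, -0.001, 0.0285, 0, 0, 0, -1], [-0.0007, -0.001, 0.0285, 0, 0, 0, -1], [-0.0007, -0.001, 0.028, 0, 0, 0, -1], [-0.0007, -0.001, 0.028, 0, 0, 0, -1], [0, 0, 0, 0, 0, 0, 1], [0, 0, 0, 0, 0, 0, 1], [0, 0, 0, 0, 0, 0, 1], [0, 0, 0, 0, 0, 0, 1]], "force": 40}}

```text
t: 4.2
tcp_pos: [0.4424, 0.2849, 0.038]
tool_rot: [0.921, 0.075, -0.38, 0.032]
force: [1.6, -5.1, 8.2]
finger_gap: 0.653
gripper_force: 41.9
```

```bash
python3 - <<'E'
from h import *
log()
s=sense(); im=snapshot("wrist"); cv2.imwrite("pics/w2.png",im[:,:,::-1]); C=cam("wrist",s)
c=blobs(im,(100,120,40),(130,255,255),None,800)[0]; print(cv2.minAreaRect(c))
S=snapshot("side"); cv2.imwrite("pics/s2.png",cv2.resize(S[260:400,250:450],None,fx=4,fy=4)[:,:,::-1])
p,R=now(); Q0=down(9.4,-45)
wps=[(p+[0,0,.24],R,5),((.47,.03,.3),None,6),((.46,-.30,.3),None,8)]
# check path IK
st=s["q"]; Qf=down(65,45); from scipy.spatial.transform import Slerp
sl=Slerp([0,1],Ro.concatenate([R,Qf]))
A,B=p+[0,0,.22],np.array([.50,-.29,.26]); 
for k in np.linspace(0,1,8):
    pp=A+(B-A)*k+[.06*np.sin(np.pi*k),0,.05*np.sin(np.pi*k)]
    x=ik(pp,sl(k),[st]); print(pp.round(2),sl(k).as_matrix()[:,2].round(2),[v.round(2) for v in x]); st=x[0] if x else st
E
```

```text
t 4.2 q [0.303 1.    1.289 0.097 1.63  1.679] p [0.4424 0.2849 0.038 ] x [ 0.7    0.113 -0.705] z [-0.696 -0.116 -0.709] gap 0.653 F [ 1.6 -5.1  8.2] 41.88858412206173
((322.2500305175781, 253.25), (123.7436752319336, 123.03656768798828), 45.0)
[0.44 0.28 0.26] [-0.7  -0.12 -0.71] [array([0.3 , 0.72, 1.21, 0.11, 1.98, 1.72])]
[0.48 0.2  0.28] [-0.54 -0.07 -0.84] [array([0.17, 0.6 , 1.29, 0.02, 1.83, 1.44])]
[0.51 0.12 0.3 ] [-0.37 -0.   -0.93] [array([0.02, 0.49, 1.37, 0.01, 1.67, 1.14])]
[0.53 0.04 0.31] [-0.2   0.1  -0.97] [array([-0.18,  0.4 ,  1.45,  0.06,  1.51,  0.8 ])]
[ 0.53 -0.04  0.31] [-0.04  0.23 -0.97] [array([-0.4 ,  0.36,  1.52,  0.2 ,  1.39,  0.41])]
[ 0.53 -0.13  0.3 ] [ 0.1   0.36 -0.93] [array([-0.64,  0.38,  1.56,  0.37,  1.36, -0.02])]
[ 0.52 -0.21  0.28] [ 0.22  0.5  -0.84] [array([-0.86,  0.46,  1.55,  0.52,  1.43, -0.43])]
[ 0.5  -0.29  0.26] [ 0.3   0.64 -0.71] [array([-1.04,  0.6 ,  1.47,  0.62,  1.58, -0.76])]
```

View pics/s2.png

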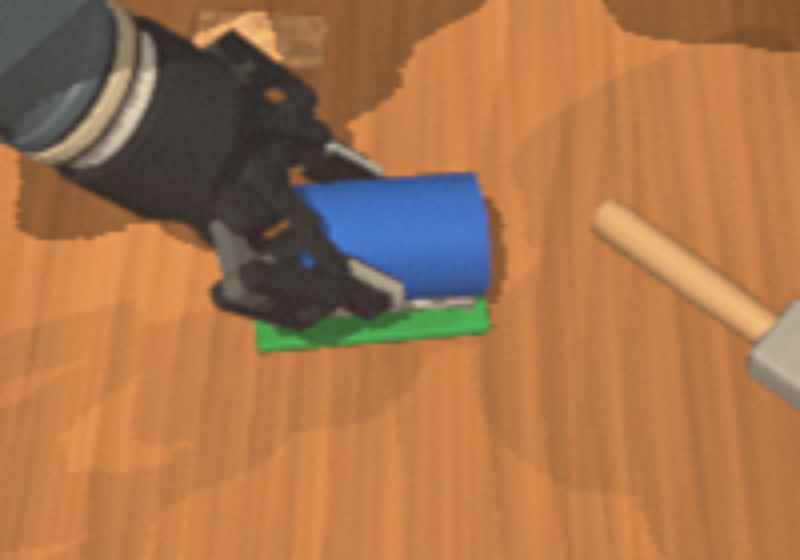

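The fingers hold the rear half of the cup, but the TCP reads about 7–12 mm short of the plan. I'll let it settle and check.

Request:
{"op": "apply_moves", "data": {"plan": [[0, 0, 0, 0, 0, 0, 1], [0, 0, 0, 0, 0, 0, 1], [0, 0, 0, 0, 0, 0, 1]]}}

```text
t: 4.68
tcp_pos: [0.4424, 0.2849, 0.038]
tool_rot: [0.921, 0.075, -0.38, 0.032]
force: [0.8, -6.1, 7.9]
finger_gap: 0.648
gripper_force: 41.9
```

```bash
python3 - <<'E'
from h import *
log(); print(sense()["qd"].round(3), sense()["ft_torque"].round(2))
C=cam("side"); p,R=now(); print("tcp side px",proj(C,p))
E
```

```text
t 4.675 q [0.303 1.    1.289 0.097 1.63  1.679] p [0.4424 0.2849 0.038 ] x [ 0.7    0.113 -0.705] z [-0.696 -0.116 -0.709] gap 0.648 F [ 0.8 -6.1  7.9] 41.89145989716053
[-0.001 -0.001  0.002  0.    -0.001  0.001] [-0.76  0.31  0.64]
tcp side px [[346.67193129 321.88438938]]
```

View pics/w2.png

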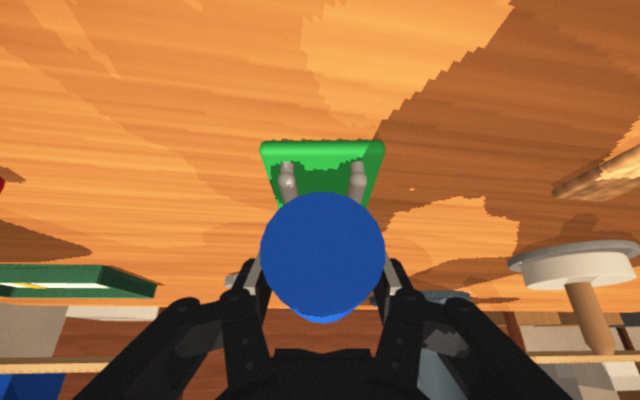

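The readings are stable: closed end seen square-on, both fingers on the sides, opening 55 mm, grip 42 N. I store the cup's pose in the tool frame and lift.

```bash
python3 - <<'E'
from h import *
import json
p,R=now(); u=np.array([np.cos(np.radians(9.4)),np.sin(np.radians(9.4)),0]); E=np.array([.442,.2846,.044])+.0425*u
ct=R.inv().apply(E-p); ax=R.inv().apply(-u); print("cup origin in tool",ct.round(4),"axis",ax.round(3)); json.dump([[ct[0],0.,ct[2]],list(ax)],open("cup.json","w"))
rows((p,R),[(p+[0,0,.22],R,5)],1)
Qf=down(65,45); A=p+[0,0,.22]; Mid=np.array([.54,.03,.32]); Rm=(R*Ro.from_rotvec((R.inv()*Qf).as_rotvec()*.45))
rows((A,R),[(Mid,Rm,6),((.49,-.30,.27),Qf,8)],1)
E
```

```text
cup origin in tool [ 0.0255  0.0002 -0.0339] axis [-0.709  0.001  0.705]
[-0.031, 0.0001, -0.0312, 0.0, 0.0, 0.0, 1.0],
[-0.031, 0.0001, -0.0312, 0.0, 0.0, 0.0, 1.0],
[-0.031, 0.0001, -0.0312, 0.0, 0.0, 0.0, 1.0],
[-0.031, 0.0001, -0.0312, 0.0, 0.0, 0.0, 1.0],
[-0.031, 0.0001, -0.0312, 0.0, 0.0, 0.0, 1.0],
--
[-0.0007, 0.0446, -0.0137, 0.0, 0.108, -0.08, 1.0],
[-0.0028, 0.0444, -0.0139, 0.0, 0.108, -0.08, 1.0],
[-0.0048, 0.0441, -0.0143, 0.0, 0.108, -0.08, 1.0],
[-0.0068, 0.0437, -0.015, 0.0, 0.108, -0.08, 1.0],
[-0.0086, 0.043, -0.0158, 0.0, 0.108, -0.08, 1.0],
[-0.0103, 0.0423, -0.0169, 0.0, 0.108, -0.08, 1.0],
--
[-0.0281, 0.0313, 0.0023, 0.0, 0.099, -0.074, 1.0],
[-0.0305, 0.0292, -0.0006, 0.0, 0.099, -0.074, 1.0],
[-0.0323, 0.0269, -0.0037, 0.0, 0.099, -0.074, 1.0],
[-0.0337, 0.0244, -0.007, 0.0, 0.099, -0.074, 1.0],
[-0.0345, 0.0219, -0.0103, 0.0, 0.099, -0.074, 1.0],
[-0.0349, 0.0193, -0.0138, 0.0, 0.099, -0.074, 1.0],
[-0.0347, 0.0168, -0.0172, 0.0, 0.099, -0.074, 1.0],
[-0.034, 0.0142, -0.0206, 0.0, 0.099, -0.074, 1.0],
--
```

Request:
{"op": "apply_moves", "data": {"plan": [[-0.031, 0, -0.031, 0, 0, 0, 1], [-0.031, 0, -0.031, 0, 0, 0, 1], [-0.031, 0, -0.031, 0, 0, 0, 1], [-0.031, 0, -0.031, 0, 0, 0, 1], [-0.031, 0, -0.031, 0, 0, 0, 1]]}}

```text
t: 5.3
tcp_pos: [0.4413, 0.2867, 0.2568]
tool_rot: [0.922, 0.074, -0.379, 0.03]
force: [1.6, -0.3, -0.9]
finger_gap: 0.648
gripper_force: 42.7
```

Request:
{"op": "apply_moves", "data": {"plan": [[-0.0005, 0.0445, -0.0135, 0, 0.108, -0.08, 1], [-0.003, 0.0445, -0.014, 0, 0.108, -0.08, 1], [-0.005, 0.044, -0.0145, 0, 0.108, -0.08, 1], [-0.007, 0.0435, -0.015, 0, 0.108, -0.08, 1], [-0.0085, 0.043, -0.016, 0, 0.108, -0.08, 1], [-0.0105, 0.0425, -0.017, 0, 0.108, -0.08, 1]]}}

```text
t: 6.05
tcp_pos: [0.5381, 0.0297, 0.3186]
tool_rot: [0.95, 0.294, -0.063, -0.083]
force: [0.0, 0.7, -1.5]
finger_gap: 0.653
gripper_force: 42.7
```

Request:
{"op": "apply_moves", "data": {"plan": [[-0.028, 0.0315, 0.0025, 0, 0.099, -0.074, 1], [-0.0305, 0.029, -0.0005, 0, 0.099, -0.074, 1], [-0.0325, 0.027, -0.0035, 0, 0.099, -0.074, 1], [-0.0335, 0.0245, -0.007, 0, 0.099, -0.074, 1], [-0.0345, 0.022, -0.0105, 0, 0.099, -0.074, 1], [-0.035, 0.0195, -0.014, 0, 0.099, -0.074, 1], [-0.0345, 0.017, -0.017, 0, 0.099, -0.074, 1], [-0.034, 0.014, -0.0205, 0, 0.099, -0.074, 1]]}}

```text
t: 7.05
tcp_pos: [0.4863, -0.3014, 0.2668]
tool_rot: [0.778, 0.497, 0.327, -0.202]
force: [-0.0, 0.1, -0.5]
finger_gap: 0.649
gripper_force: 42.7
```

Request:
{"op": "apply_moves", "data": {"plan": [[0, 0, 0, 0, 0, 0, 1], [0, 0, 0, 0, 0, 0, 1], [0, 0, 0, 0, 0, 0, 1]]}}

```text
t: 7.42
tcp_pos: [0.4869, -0.2973, 0.2658]
tool_rot: [0.778, 0.497, 0.325, -0.204]
force: [-0.4, 0.7, -0.8]
finger_gap: 0.645
gripper_force: 42.8
```

```bash
python3 - <<'E'
from h import *
import json
log(); p,R=now(); ct,ax=json.load(open("cup.json")); E=p+R.apply(ct); a=R.apply(ax); print("cup origin",E.round(4),"mouth dir",a.round(3))
for n in ("top","side"):
    s=sense(); im=snapshot(n); cv2.imwrite(f"pics/{n}3.png",im[:,:,::-1]); C=cam(n)
    print(n,"pred closed/mouth px",proj(C,[E,E+.085*a]).round(1).tolist())
    for c in blobs(im,(100,120,40),(130,255,255),None,200)[:4]: print("  ",[np.round(v,1) for v in cv2.minAreaRect(c)])
    b=proj(C,[E+.04*a])[0].astype(int); y0=max(0,b[1]-70);x0=max(0,b[0]-80); cv2.imwrite(f"pics/{n}3c.png",cv2.resize(im[y0:y0+140,x0:x0+160],None,fx=2.5,fy=2.5)[:,:,::-1]); print("crop origin",x0,y0)
a=cv2.imread("pics/top3c.png");b=cv2.imread("pics/side3c.png"); h=min(a.shape[0],b.shape[0]); cv2.imwrite("pics/m3.png",np.hstack([a[:h],b[:h]]))
E
```

```text
t 7.425 q [-1.065  0.593  1.474  0.613  1.598 -0.782] p [ 0.4869 -0.2973  0.2658] x [0.295 0.641 0.708] z [ 0.303  0.64  -0.706] gap 0.645 F [-0.4  0.7 -0.8] 42.75202386081219
cup origin [ 0.4842 -0.3026  0.3078] mouth dir [ 0.006 -0.004 -1.   ]
top pred closed/mouth px [[465.3, 221.2], [452.1, 222.2]]
   [array([168. , 101.3]), array([86.9, 60.2]), np.float64(11.3)]
   [array([459.5, 221. ]), array([26., 37.]), np.float64(90.0)]
crop origin 378 151
side pred closed/mouth px [[338.9, 48.3], [338.0, 80.5]]
   [array([116.7, 363.8]), array([117.9, 102.9]), np.float64(14.4)]
   [array([338.5,  64.5]), array([41., 21.]), np.float64(90.0)]
   [array([ 86.4, 379. ]), array([22.1, 56.9]), np.float64(39.5)]
crop origin 258 0
```

View pics/m3.png

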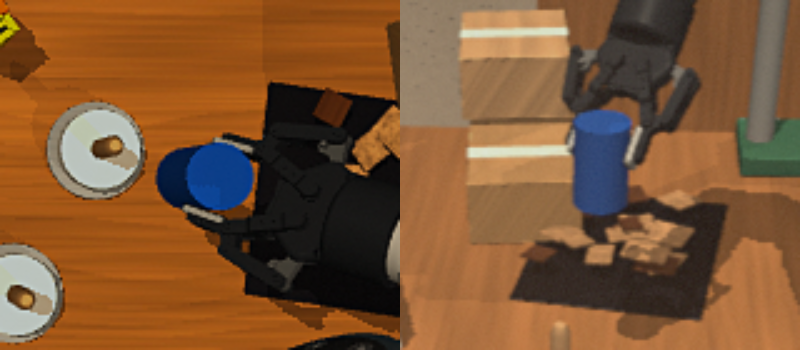

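The cup is held mouth down and vertical (top disc at (466,222), side view centre (338.5,64)), within 1–2 px of the prediction. Now over the peg and down.

```bash
python3 - <<'E'
from h import *
p,R=now(); a=p+[.040,.0306,0]; b=a+[0,0,-.155]
rows((p,R),[(a,R,2),(b,R,5)],1); print(R.inv().apply([0,0,-.01]).round(4))
E
```

```text
[0.0157, 0.0117, 0.0159, 0.0, 0.0, 0.0, 1.0],
[0.0157, 0.0117, 0.0159, 0.0, 0.0, 0.0, 1.0],
--
[-0.022, -0.0001, 0.0219, 0.0, 0.0, 0.0, 1.0],
[-0.022, -0.0001, 0.0219, 0.0, 0.0, 0.0, 1.0],
[-0.022, -0.0001, 0.0219, 0.0, 0.0, 0.0, 1.0],
[-0.022, -0.0001, 0.0219, 0.0, 0.0, 0.0, 1.0],
[-0.022, -0.0001, 0.0219, 0.0, 0.0, 0.0, 1.0],
--
[-0.0071 -0.      0.0071]
```

Request:
{"op": "apply_moves", "data": {"plan": [[0.0155, 0.0115, 0.016, 0, 0, 0, 1], [0.0155, 0.0115, 0.016, 0, 0, 0, 1], [0, 0, 0, 0, 0, 0, 1], [-0.022, 0, 0.022, 0, 0, 0, 1], [-0.022, 0, 0.022, 0, 0, 0, 1], [-0.022, 0, 0.022, 0, 0, 0, 1], [0, 0, 0, 0, 0, 0, 1], [0, 0, 0, 0, 0, 0, 1]]}}

```text
t: 8.52
tcp_pos: [0.527, -0.2681, 0.1715]
tool_rot: [0.779, 0.496, 0.325, -0.204]
force: [-0.1, -1.2, -0.4]
finger_gap: 0.651
gripper_force: 42.8
```

```bash
python3 - <<'E'
from h import *
import json
log(); p,R=now(); ct,ax=json.load(open("cup.json")); E=p+R.apply(ct); a=R.apply(ax); print("cup origin",E.round(4),"mouth",(E+.085*a).round(4))
im=snapshot("side"); C=cam("side")
print("pred closed/mouth",proj(C,[E,E+.085*a]).round(1).tolist(),"peg tip, collar",proj(C,[[.524,-.272,.095],[.524,-.272,.03]]).round(1).tolist())
for c in blobs(im,(100,120,40),(130,255,255),(280,0,400,200),200)[:4]: print("  ",[np.round(v,1) for v in cv2.minAreaRect(c)])
for c in blobs(im,(0,0,150),(180,80,255),(270,90,380,200),50)[:4]: print("  collar",[np.round(v,1) for v in cv2.minAreaRect(c)])
im=snapshot("top"); C=cam("top")
for c in blobs(im,(100,120,40),(130,255,255),(380,150,500,280),200)[:2]: print("  top",[np.round(v,1) for v in cv2.minAreaRect(c)],proj(C,[E,E+.085*a]).round(1).tolist())
E
```

```text
t 8.525 q [-0.986  0.724  1.524  0.662  1.414 -0.835] p [ 0.527  -0.2681  0.1715] x [0.296 0.64  0.709] z [ 0.304  0.641 -0.705] gap 0.651 F [-0.1 -1.2 -0.4] 42.76722572743893
cup origin [ 0.5243 -0.2735  0.2135] mouth [ 0.5248 -0.2737  0.1285]
pred closed/mouth [[321.6, 89.1], [321.5, 118.3]] peg tip, collar [[321.7, 129.6], [321.7, 149.6]]
   [array([321.5, 103. ]), array([38., 21.]), np.float64(90.0)]
  collar [array([322., 155.]), array([26., 38.]), np.float64(90.0)]
  collar [array([369.5, 178. ]), array([30., 19.]), np.float64(90.0)]
  collar [array([295.5, 193. ]), array([12., 43.]), np.float64(90.0)]
  top [array([433.5, 205. ]), array([24., 31.]), np.float64(90.0)] [[437.4, 205.0], [427.8, 207.3]]
```

The cup is aligned with the peg to within about 2 mm. Next I descend 90 mm, then go gently.

Request:
{"op": "apply_moves", "data": {"plan": [[-0.016, 0, 0.016, 0, 0, 0, 1], [-0.016, 0, 0.016, 0, 0, 0, 1], [-0.016, 0, 0.016, 0, 0, 0, 1], [-0.015, 0, 0.015, 0, 0, 0, 1], [0, 0, 0, 0, 0, 0, 1], [0, 0, 0, 0, 0, 0, 1]]}}

```text
t: 9.38
tcp_pos: [0.5273, -0.2677, 0.0813]
tool_rot: [0.779, 0.496, 0.325, -0.205]
force: [0.3, 0.4, -0.4]
finger_gap: 0.648
gripper_force: 42.8
```

Request:
{"op": "apply_moves", "data": {"plan": [[-0.0025, 0, 0.0025, 0, 0, 0, 1], [-0.0025, 0, 0.0025, 0, 0, 0, 1], [0, 0, 0, 0, 0, 0, 1], [0, 0, 0, 0, 0, 0, 1]]}}

```text
t: 9.88
tcp_pos: [0.5272, -0.2676, 0.0744]
tool_rot: [0.779, 0.496, 0.325, -0.205]
force: [-0.8, -0.6, -0.4]
finger_gap: 0.653
gripper_force: 42.8
```

```bash
python3 - <<'E'
from h import *
import json
log(); p,R=now(); ct,ax=json.load(open("cup.json")); E=p+R.apply(ct); a=R.apply(ax); print("cup origin",E.round(4),"mouth",(E+.085*a).round(4))
im=snapshot("side"); C=cam("side")
for c in blobs(im,(100,120,40),(130,255,255),(280,0,400,200),200)[:4]: print("  ",[np.round(v,1) for v in cv2.minAreaRect(c)])
t=np.linspace(0,6.28,40); ring=lambda z:np.c_[.524+.028*np.cos(t),-.272+.028*np.sin(t),z+0*t]
q=proj(C,np.r_[ring(.03),ring(.115)]); print("expected seated bbox rows",q[:,1].min(),q[:,1].max())
E
```

```text
t 9.875 q [-0.985  0.871  1.548  0.687  1.28  -0.944] p [ 0.5272 -0.2676  0.0744] x [0.297 0.639 0.709] z [ 0.303  0.641 -0.705] gap 0.653 F [-0.8 -0.6 -0.4] 42.76522625237703
cup origin [ 0.5245 -0.273   0.1164] mouth [ 0.5249 -0.2732  0.0314]
   [array([321., 135.]), array([36., 20.]), np.float64(90.0)]
expected seated bbox rows 117.49979324555099 155.6343500816798
```

Request:
{"op": "apply_moves", "data": {"plan": [[-0.001, 0, 0.001, 0, 0, 0, 1], [0, 0, 0, 0, 0, 0, 1], [0, 0, 0, 0, 0, 0, 1]]}}

```text
t: 10.3
tcp_pos: [0.5272, -0.2676, 0.073]
tool_rot: [0.779, 0.496, 0.325, -0.205]
force: [0.8, -0.4, 0.3]
finger_gap: 0.646
gripper_force: 42.8
```

Request:
{"op": "apply_moves", "data": {"plan": [[-0.001, 0, 0.001, 0, 0, 0, 1], [0, 0, 0, 0, 0, 0, 1], [0, 0, 0, 0, 0, 0, 1]]}}

```text
t: 10.68
tcp_pos: [0.5274, -0.2674, 0.0728]
tool_rot: [0.778, 0.496, 0.326, -0.205]
force: [-1.2, -0.8, 6.7]
finger_gap: 0.647
gripper_force: 43.1
```

Contact at 6.7 N with the rim on the collar at the expected height. I let go and back straight out.

Request:
{"op": "apply_moves", "data": {"plan": [[0, 0, 0, 0, 0, 0, -0.3], [0, 0, 0, 0, 0, 0, -1], [0, 0, 0, 0, 0, 0, -1], [0, 0, 0, 0, 0, 0, -1], [0, 0, -0.02, 0, 0, 0, -1], [0, 0, -0.04, 0, 0, 0, -1], [0, 0, -0.055, 0, 0, 0, -1], [0, 0, -0.055, 0, 0, 0, -1]]}}

```text
t: 11.68
tcp_pos: [0.4745, -0.3784, 0.1932]
tool_rot: [0.779, 0.496, 0.325, -0.204]
force: [1.1, -0.4, -0.1]
finger_gap: 0.999
gripper_force: 0.0
```

```bash
python3 - <<'E'
from h import *
log(); im=snapshot("side"); C=cam("side")
for c in blobs(im,(100,120,40),(130,255,255),(280,0,400,200),200)[:4]: print("  ",cv2.boundingRect(c))
t=np.linspace(0,6.28,40); ring=lambda z:np.c_[.5245+.028*np.cos(t),-.273+.028*np.sin(t),z+0*t]
q=proj(C,np.r_[ring(.03),ring(.115)]); print("expected seated bbox",q.min(0),q.max(0))
a=im[60:200,240:400]; top=snapshot("top")
for c in blobs(top,(100,120,40),(130,255,255),(380,150,500,280),200)[:2]: print("  top",cv2.boundingRect(c)); 
q=proj(cam("top"),np.r_[ring(.03),ring(.115)]); print("expected",q.min(0),q.max(0))
cv2.imwrite("pics/m4.png",cv2.resize(np.hstack([a,top[140:280,350:510]]),None,fx=2.5,fy=2.5)[:,:,::-1])
# plan: go above cassette
p,R=now(); Q=down(14.4); A=np.array([.53,-.20,.33]); Qm=R*Ro.from_rotvec((R.inv()*Q).as_rotvec()*.6)
print("ang",(R.inv()*Q).magnitude())
rows((p,R),[(A,Qm,5),((.5655,0,.22),Q,5)],-1)
st=sense()["q"]
for pp,QQ in((A,Qm),((.5655,0,.22),Q)): st=ik(np.array(pp),QQ,[st]); print(st); st=st[0]
E
```

```text
t 11.675 q [-1.139  0.752  1.365  0.575  1.593 -0.861] p [ 0.4745 -0.3784  0.1932] x [0.297 0.64  0.709] z [ 0.304  0.641 -0.705] gap 0.999 F [ 1.1 -0.4 -0.1] 0.0
   (312, 118, 20, 36)
expected seated bbox [310.95393431 117.29683776] [332.19694152 155.41026045]
  top (409, 197, 29, 22)
expected [407.93705056 196.72977313] [437.1870094  219.97431729]
ang 1.1598249411458579
[0.0459, -0.0055, 0.0076, -0.04, -0.088, 0.1, -1.0],
[0.0456, -0.0103, 0.0032, -0.04, -0.088, 0.1, -1.0],
[0.0444, -0.0149, -0.0012, -0.04, -0.088, 0.1, -1.0],
[0.0424, -0.0191, -0.0057, -0.04, -0.088, 0.1, -1.0],
[0.0396, -0.0229, -0.0102, -0.04, -0.088, 0.1, -1.0],
--
[0.0197, -0.0272, 0.0318, -0.026, -0.059, 0.067, -1.0],
[0.0196, -0.0293, 0.0299, -0.026, -0.059, 0.067, -1.0],
[0.0193, -0.0313, 0.0279, -0.026, -0.059, 0.067, -1.0],
[0.0187, -0.0333, 0.026, -0.026, -0.059, 0.067, -1.0],
[0.0179, -0.0352, 0.024, -0.026, -0.059, 0.067, -1.0],
--
[array([-0.73026233,  0.31948816,  1.53847804,  0.33310534,  1.298876  ,
        0.15954852])]
[array([-1.97569273e-01,  4.60097464e-01,  1.59653968e+00, -9.21053028e-13,
        1.08495551e+00,  1.12189964e+00])]
```

View pics/m4.png

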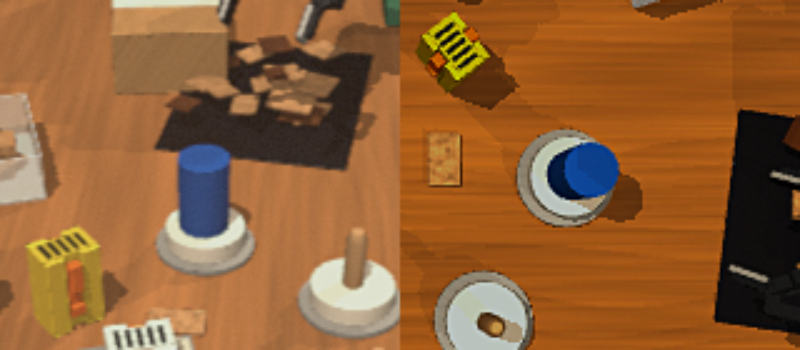

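The cup stands upright on the white collar (side blob (312,118,20,36), matching the seated prediction). Now above the cassette.

Request:
{"op": "apply_moves", "data": {"plan": [[0.046, -0.0055, 0.0075, -0.04, -0.088, 0.1, -1], [0.0455, -0.0105, 0.003, -0.04, -0.088, 0.1, -1], [0.0445, -0.015, -0.001, -0.04, -0.088, 0.1, -1], [0.0425, -0.019, -0.0055, -0.04, -0.088, 0.1, -1], [0.0395, -0.023, -0.01, -0.04, -0.088, 0.1, -1]]}}

```text
t: 12.4
tcp_pos: [0.5295, -0.1921, 0.3281]
tool_rot: [0.945, 0.286, 0.135, -0.088]
force: [0.2, 0.5, 0.2]
finger_gap: 1.002
gripper_force: 0.0
```

Request:
{"op": "apply_moves", "data": {"plan": [[0.0195, -0.027, 0.032, -0.026, -0.059, 0.067, -1], [0.0195, -0.0295, 0.03, -0.026, -0.059, 0.067, -1], [0.0195, -0.0315, 0.028, -0.026, -0.059, 0.067, -1], [0.0185, -0.0335, 0.026, -0.026, -0.059, 0.067, -1], [0.018, -0.035, 0.024, -0.026, -0.059, 0.067, -1], [0, 0, 0, 0, 0, 0, -1], [0, 0, 0, 0, 0, 0, -1], [0, 0, 0, 0, 0, 0, -1]]}}

```text
t: 13.4
tcp_pos: [0.5642, 0.0066, 0.2193]
tool_rot: [0.992, 0.127, -0.001, -0.006]
force: [-0.3, -0.9, 0.3]
finger_gap: 0.999
gripper_force: 0.0
```

```bash
python3 - <<'E'
from h import *
log(); s=sense(); im=snapshot("wrist"); C=cam("wrist",s)
pp=proj(C,[.5655,0,.09])[0]; print("pred px",pp)
box=tuple(int(v) for v in (max(0,pp[0]-90),max(0,pp[1]-80),pp[0]+90,pp[1]+80))
for c in blobs(im,(3,170,130),(13,255,255),box,10)[:8]:
    r=cv2.minAreaRect(c); print("orange",np.round(r[0],1),np.round(r[1],1),cv2.contourArea(c),plane(C,r[0],.085).round(4))
for c in blobs(im,(0,0,150),(180,60,255),box,60)[:6]:
    r=cv2.minAreaRect(c); print("white",np.round(r[0],1),np.round(r[1],1),round(r[2],1),cv2.contourArea(c),plane(C,r[0],.098).round(4), "strip",plane(C,r[0],.05).round(4))
cv2.imwrite("pics/w5.png",cv2.resize(im[box[1]:box[3],box[0]:box[2]],None,fx=3.6,fy=3.6,interpolation=cv2.INTER_CUBIC)[:,:,::-1]); print(box)
E
```

```text
t 13.4 q [-0.192  0.462  1.598  0.012  1.088  1.119] p [0.5642 0.0066 0.2193] x [ 0.968  0.251 -0.001] z [-0.004  0.012 -1.   ] gap 0.999 F [-0.3 -0.9  0.3] 0.0
pred px [329.44877052 193.4758003 ]
orange [328.5 192.5] [159. 179.] 27649.0 [[0.5648 0.0008 0.085 ]]
white [329.4 185.1] [99.9 89.1] 88.9 7572.5 [[0.5763 0.0031 0.098 ]] strip [[ 0.5634 -0.001   0.05  ]]
(239, 113, 419, 273)
```

View pics/w5.png

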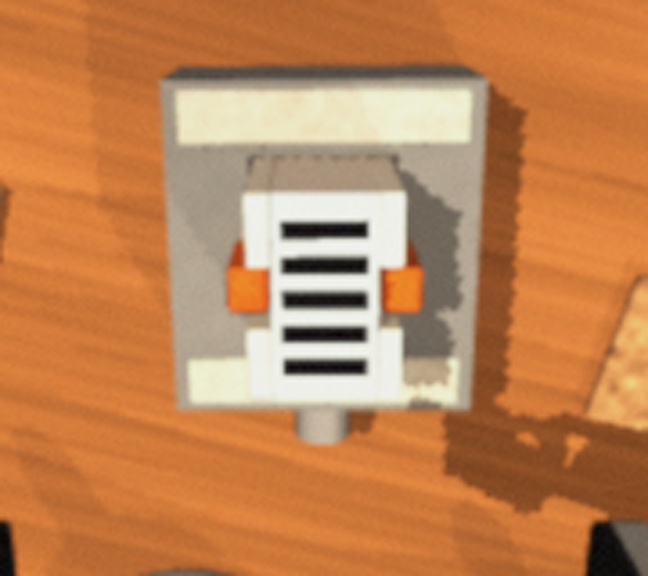

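The wrist crop shows the cassette square to the tool. Slots are centred at crop x≈325, orange tab tops at (248,290) and (403,290), and the middle slot at (325,299). So the yaw is already right (14.5°) and only the centre needs computing.

```bash
python3 - <<'E'
from h import *
s=sense(); C=cam("wrist",s); f=lambda x,y:(x/3.6+239-.36,y/3.6+113-.36)
for n,u,z in(("tabL",f(248,289),.09),("tabR",f(403,289),.09),("slot mid",f(325,299),.098),("slot top",f(325,230),.098),("slot bot",f(325,367),.098),("L edge",f(247,345),.098),("R edge",f(403,345),.098)): print(n,plane(C,u,z)[0].round(4))
tl,tr=plane(C,f(248,289),.09)[0],plane(C,f(403,289),.09)[0]; m=(tl+tr)/2; d=tl-tr; print("mid",m,"sep",np.linalg.norm(d),"yaw",np.degrees(np.arctan2(-d[0],d[1])))
c=plane(C,f(325,299),.098)[0]; print("centre",c)
p,R=now(); Q=down(14.5); tgt=np.array([*((m+c)/2)[:2],.054]); print(tgt)
rows((p,R),[((tgt[0],tgt[1],.15),Q,2),(tgt,Q,4)],-1)
E
```

```text
tabL [0.5603 0.022  0.09  ]
tabR [ 0.5716 -0.0209  0.09  ]
slot mid [0.5655 0.0006 0.098 ]
slot top [0.5846 0.0057 0.098 ]
slot bot [ 0.5458 -0.0047  0.098 ]
L edge [0.5466 0.0185 0.098 ]
R edge [ 0.5579 -0.0243  0.098 ]
mid [5.65958443e-01 5.09901725e-04 9.00000000e-02] sep 0.04437064875664199 yaw 14.706282651480407
centre [0.56549817 0.00060543 0.098     ]
[5.65728306e-01 5.57664426e-04 5.40000000e-02]
[0.0, 0.0035, 0.0346, -0.006, 0.0, 0.0, -1.0],
[0.0, 0.0033, 0.0346, -0.006, 0.0, 0.0, -1.0],
--
[0.0, 0.0, 0.024, 0.0, 0.0, 0.0, -1.0],
[0.0, 0.0, 0.024, 0.0, 0.0, 0.0, -1.0],
[0.0, 0.0, 0.024, 0.0, 0.0, 0.0, -1.0],
[0.0, 0.0, 0.024, 0.0, 0.0, 0.0, -1.0],
--
```

Request:
{"op": "apply_moves", "data": {"plan": [[0, 0.0035, 0.0345, -0.006, 0, 0, -1], [0, 0.0035, 0.0345, -0.006, 0, 0, -1], [0, 0, 0, 0, 0, 0, -1], [0, 0, 0, 0, 0, 0, -1], [0, 0, 0, 0, 0, 0, -1]]}}

```text
t: 14.08
tcp_pos: [0.5667, 0.0014, 0.1513]
tool_rot: [0.992, 0.127, 0.001, 0.0]
force: [1.2, 0.7, -0.2]
finger_gap: 1.0
gripper_force: 0.0
```

```bash
python3 - <<'E'
from h import *
log(); p,R=now(); Q=down(14.5); rows((p,R),[((.5657,.0006,.055),Q,4)],-1)
s=sense(); im=snapshot("wrist"); C=cam("wrist",s)
hsv=cv2.cvtColor(im,cv2.COLOR_RGB2HSV); pp=proj(C,[.5657,.0006,.098])[0]; print(pp)
m=((hsv[...,2]>185)&(hsv[...,1]<35)).astype(np.uint8)
y=int(pp[1])
for yy in (y-12,y+14,y+24): xs=np.flatnonzero(m[yy,int(pp[0])-90:int(pp[0])+90])+int(pp[0])-90; print(yy,xs.min(),xs.max(),"mid",(xs.min()+xs.max())/2,plane(C,((xs.min()+xs.max())/2,yy),.098).round(4), R.inv().apply(plane(C,((xs.min()+xs.max())/2,yy),.098)-p)[:,1])
E
```

```text
t 14.075 q [-0.195  0.555  1.658  0.     0.927  1.121] p [0.5667 0.0014 0.1513] x [0.968 0.252 0.001] z [ 0.001  0.    -1.   ] gap 1.0 F [ 1.2  0.7 -0.2] 0.0
[-0.0003, 0.0001, 0.0241, 0.0, -0.0, 0.001, -1.0],
[-0.0003, 0.0001, 0.0241, 0.0, -0.0, 0.001, -1.0],
[-0.0003, 0.0001, 0.0241, 0.0, -0.0, 0.001, -1.0],
[-0.0003, 0.0001, 0.0241, 0.0, -0.0, 0.001, -1.0],
--
[321.86196551 224.15436953]
212 294 349 mid 321.5 [[0.5754 0.0034 0.098 ]] [0.00025695]
238 294 349 mid 321.5 [[ 0.5541 -0.0021  0.098 ]] [0.00023072]
248 278 348 mid 313.0 [[0.5439 0.0022 0.098 ]] [-0.00656606]
```

Centred to 0.3 mm and vertical. Now down, and squeeze.

Request:
{"op": "apply_moves", "data": {"plan": [[-0.0003, 0, 0.024, 0, 0, 0, -1], [-0.0003, 0, 0.024, 0, 0, 0, -1], [-0.0003, 0, 0.024, 0, 0, 0, -1], [-0.0003, 0, 0.024, 0, 0, 0, -1], [0, 0, 0, 0, 0, 0, -1], [0, 0, 0, 0, 0, 0, -1]]}}

```text
t: 14.88
tcp_pos: [0.5652, 0.0016, 0.0546]
tool_rot: [0.992, 0.127, 0.0, -0.0]
force: [0.5, 0.2, -0.0]
finger_gap: 0.998
gripper_force: 0.0
```

Request:
{"op": "apply_moves", "data": {"plan": [[0, 0, 0, 0, 0, 0, 1], [0, 0, 0, 0, 0, 0, 1], [0, 0, 0, 0, 0, 0, 1], [0, 0, 0, 0, 0, 0, 1], [0, 0, 0, 0, 0, 0, 1], [0, 0, 0, 0, 0, 0, 1], [0, 0, 0, 0, 0, 0, 1]], "force": 50}}

```text
t: 15.75
tcp_pos: [0.5652, 0.0015, 0.055]
tool_rot: [0.992, 0.128, 0.0, -0.0]
force: [0.8, 0.4, 5.9]
finger_gap: 0.504
gripper_force: 50.8
```

```bash
python3 -c "
from h import *
log(); print(sense()['ft_torque'].round(2), 'gap mm', sense()['finger_gap']*85)"
```

```text
t 15.75 q [-0.195  0.706  1.716  0.     0.719  1.12 ] p [0.5652 0.0015 0.055 ] x [0.967 0.253 0.001] z [ 0.001  0.    -1.   ] gap 0.504 F [0.8 0.4 5.9] 50.79608403146267
[0.05 0.06 0.09] gap mm 42.80889045742336
```

The opening of about 43 mm means both catches are flush with the 44 mm body, and the sideways force is nearly nil. I start drawing it up gently.

Request:
{"op": "apply_moves", "data": {"plan": [[0, 0, -0.003, 0, 0, 0, 1], [0, 0, -0.005, 0, 0, 0, 1], [0, 0, -0.007, 0, 0, 0, 1], [0, 0, 0, 0, 0, 0, 1]]}}

```text
t: 16.25
tcp_pos: [0.5647, 0.0016, 0.0692]
tool_rot: [0.992, 0.127, -0.0, -0.0]
force: [-0.3, 0.5, -1.2]
finger_gap: 0.503
gripper_force: 50.8
```

It comes free, with only its weight on the wrist. I continue straight up.

Request:
{"op": "apply_moves", "data": {"plan": [[0, 0, -0.015, 0, 0, 0, 1], [0, 0, -0.025, 0, 0, 0, 1], [0, 0, -0.025, 0, 0, 0, 1], [0, 0, -0.025, 0, 0, 0, 1], [0, 0, -0.025, 0, 0, 0, 1], [0, 0, -0.025, 0, 0, 0, 1], [0, 0, -0.015, 0, 0, 0, 1], [0, 0, -0.005, 0, 0, 0, 1]]}}

```text
t: 17.25
tcp_pos: [0.5648, 0.0015, 0.2297]
tool_rot: [0.992, 0.127, -0.0, -0.0]
force: [0.3, 0.8, -1.5]
finger_gap: 0.505
gripper_force: 51.0
```

Request:
{"op": "apply_moves", "data": {"plan": [[0, 0, 0, 0, 0, 0, 1], [0, 0, 0, 0, 0, 0, 1], [0, 0, 0, 0, 0, 0, 1], [0, 0, 0, 0, 0, 0, 1], [0, 0, 0, 0, 0, 0, 1], [0, 0, 0, 0, 0, 0, 1]]}}

```text
t: 18.0
tcp_pos: [0.5646, 0.0015, 0.2285]
tool_rot: [0.992, 0.127, -0.001, -0.0]
force: [-0.6, -0.0, -1.8]
finger_gap: 0.506
gripper_force: 51.0
```

```bash
python3 - <<'E'
from h import *
log(); im=snapshot("side"); top=snapshot("top"); C=cam("side"); p,_=now()
print("pred underside/top side px",proj(C,[[p[0],p[1],p[2]-.049],[p[0],p[1],p[2]+.043]]).round(0).tolist())
for c in blobs(im,(100,120,40),(130,255,255),(280,80,400,200),200): print("cup",cv2.boundingRect(c))
cv2.imwrite("pics/end.png",cv2.resize(np.hstack([im[20:280,190:410],top[90:350,220:440]]),None,fx=1.8,fy=1.8)[:,:,::-1])
E
```

```text
t 18.0 q [-0.195  0.45   1.588  0.     1.105  1.12 ] p [0.5646 0.0015 0.2285] x [ 0.968  0.253 -0.002] z [-0.002  0.001 -1.   ] gap 0.506 F [-0.6 -0.  -1.8] 50.97150519490242
pred underside/top side px [[294.0, 166.0], [293.0, 129.0]]
cup (312, 118, 20, 37)
```

View pics/end.png

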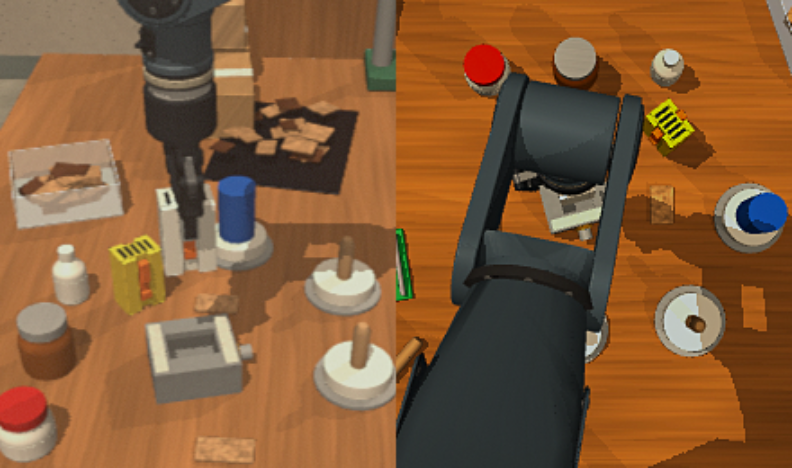

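The cassette hangs upright above the empty washer, its underside at about 0.18 m. The cup is on its stand and the bystanders are in place. I hand the job in.

```bash
python3 -c "
from station import *
print(sign_off())"
```

```text
the job is handed in; nothing more can be done
None
```

The blue cup is upside down over the rightmost stand's peg with its rim on the white collar. The white cassette is out of the washer, held still and upright with both catches squeezed, its underside about 18 cm above the bench. I handed the job in at about 18 s, with the bystanders I could see still in place.

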